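Clear the parts rack and stack the next tier

TASK

Someone has left a screwdriver standing in a corner post of the loaded parts rack and an oil can on its deck. Clear both away, the screwdriver tip down in the tool pot and the oil can upright in its drip tray, then stack the empty rack squarely on the loaded one with all four feet fully home in the post sockets. Set things down gently, keep the oil can upright, leave the rollers lying on the rack's deck, and do not disturb the dial stand or the roller on the bench.

Things in the scene. Friction and masses are not known exactly. Their poses are not given: they have to be found in the camera images.
- lower_rack_bar (a point): Loaded rack: middle of its carrying bar, 76 mm above its feet; x along the bar (the long way), y across, z up. Bar 12 mm wide, 14 high, 160 long. The four posts have their axes at x = +-84, y = +-58 mm; their open tops (sockets 17 mm square inside) are 16 mm above this point. End rails 8 mm wide join the posts at x = +-84 mm at the bar's height. Same after half a turn.
- lower_rack: The loaded rack itself: bare metal stacking frame 190 x 138 mm, 92 mm high, 0.75 kg, loose on the bench; origin at foot level under its middle, axes as above. Four 22 mm square-tube posts, open at the top. Deck (186 x 134 mm) 24 mm above the feet with 12 mm lips; open sides between the posts. It carries two rollers, the oil can and the screwdriver.
- upper_rack_bar (a point): The empty rack to be stacked, identical to the loaded one, standing elsewhere on the bench: middle of its carrying bar (12 mm wide, 14 high), where it is lifted, 76 mm above the tips of its feet; x along the bar, y across, z up. Fully home, this point is 80 mm above that of the loaded rack. Either way round will do.
- upper_rack: The empty rack, 190 x 138 x 92 mm, about 0.75 kg: origin at foot level under its middle. Under each post (x = +-84, y = +-58 mm) is a round foot 13 mm in diameter, 12 mm long, tapering to 8 mm over the last 4 mm; it has 2 mm to spare on every side in a socket, and the post's shoulder comes to rest on the lower post's top.
- screwdriver_grip (a point): Screwdriver: black round handle 28 mm diameter, 87 mm long; steel shaft 8 mm diameter, 68 mm long; 95 g. Point: middle of the handle, 111.5 mm from the tip; z from tip to handle end. At the start it stands upright, handle up, shaft down inside one of the loaded rack's posts (any of the four), handle resting on the post's top.
- screwdriver_tip (a point): The tip of the screwdriver's shaft (155 mm from the end of the handle); z towards the handle.
- oil_can_mid (a point): Oil can, bare metal: upright cylinder 44 mm in diameter, 105 mm high, then a shoulder and short brass spout to 128 mm; about 0.16 kg. Point on its axis 64 mm above its underside; z up. At the start it stands on the loaded rack's deck beside the rollers; too tall to stay under a second rack.
- tool_pot_in (a point): Tool pot, a round open steel pot fixed to the bench: 66 mm outside, 60 mm inside diameter, rim 95 mm above the bench. Point: centre of its inner floor, 5 mm above the bench; z up. A screwdriver let go in it leans against the rim.
- drip_tray_in (a point): Drip tray for the oil can: square steel tray fixed to the bench, 96 x 96 mm (90 mm inside), rim 12 mm above the bench. Point: centre of its inner floor, 3 mm above the bench; x and y along its sides.
- drip_tray: The drip tray itself: origin at the centre of its underside.
- oil_can: The oil can itself: origin at the centre of its underside; z up.
- screwdriver: The screwdriver itself: origin at its tip; z towards the handle.
- roller_a_mid (a point): Flanged steel roller on the deck of the loaded rack, 50 mm in diameter, 30 mm high, flat side down, 0.18 kg: its centre. It stays there.
- roller_b_mid (a point): The other roller on the deck of the loaded rack, the same: its centre. It stays there.
- bench_roller_mid (a point): Bystander: another such roller (50 mm diameter, 30 mm high) on the open bench: its centre.
- dial_stand: Bystander: dial indicator on a magnetic stand, 220 mm high, 1.6 kg, loose. Origin under the middle of its base block (58 x 50 x 54 mm); a 12 mm post rises from there, and an arm at 185 mm height carries a 54 mm dial 60 mm out along x (reaching 87 mm from the post, heights 97 to 189 mm).

How it is judged:
On the way, in this order (a step that is already met when the one before it is completed fails the run):
1. the screwdriver is in the tool pot and the oil can stands in its drip tray (horizontal distance between screwdriver_tip and tool_pot_in below 0.033 m and z of screwdriver_tip in the frame of tool_pot_in below 0.02 m and angle between screwdriver_tip's own z axis and vertical below 0.8 rad and x of oil_can_mid in the frame of drip_tray_in between -0.03 and 0.03 m and y of oil_can_mid in the frame of drip_tray_in between -0.03 and 0.03 m and z of oil_can_mid in the frame of drip_tray_in below 0.07 m and angle between oil_can_mid's own z axis and vertical below 0.08 rad), for 0.2 s.
2. the empty rack is stacked on the loaded one, all four feet home in the sockets (x of upper_rack_bar in the frame of lower_rack_bar between -0.005 and 0.005 m and y of upper_rack_bar in the frame of lower_rack_bar between -0.005 and 0.005 m and z of upper_rack_bar in the frame of lower_rack_bar between 0.077 and 0.083 m and angle between the x axis of upper_rack_bar and the x axis of lower_rack_bar, either way round below 0.05 rad and angle between the z axis of upper_rack_bar and the z axis of lower_rack_bar, either way round below 0.025 rad), for 0.2 s.
At the end, for the whole second after the job is handed in: Screwdriver tip within 20 mm of the pot's floor; oil can upright in the tray (0.08 rad); rack stacked within 5 mm sideways, 3 mm of fully home, 0.05 rad square, 0.025 rad level; loaded rack level on the bench, both rollers flat on its deck; all at rest (all of step 1 and all of step 2 and x of roller_a_mid in the frame of lower_rack_bar between -0.085 and 0.085 m and y of roller_a_mid in the frame of lower_rack_bar between -0.06 and 0.06 m and z of roller_a_mid in the frame of lower_rack_bar between -0.045 and -0.03 m and x of roller_b_mid in the frame of lower_rack_bar between -0.085 and 0.085 m and y of roller_b_mid in the frame of lower_rack_bar between -0.06 and 0.06 m and z of roller_b_mid in the frame of lower_rack_bar between -0.045 and -0.03 m and height (world z) of lower_rack_bar below 0.08 m and angle between lower_rack_bar's own z axis and vertical below 0.025 rad and linear speed of each of upper_rack, lower_rack, oil_can, screwdriver below 0.02 m/s); the robot touches nothing.
It fails at once if the dial stand is pushed more than 20 mm or tilted (distance of dial_stand from where it was at the start of the episode above 0.02 m or angle between dial_stand's own z axis and vertical above 0.15 rad).
It fails at once if the roller on the bench is moved more than 20 mm (distance of bench_roller_mid from where it was at the start of the episode above 0.02 m).
It fails at once if the oil can is tipped by more than 0.6 rad (angle between oil_can_mid's own z axis and vertical above 0.6 rad).
It fails at once if the second rack is dropped, slammed or forced onto the loaded one (over 0.25 m/s in the last 25 mm, or over 150 N) (contact force between upper_rack and lower_rack above 150 N or (horizontal distance between upper_rack_bar and lower_rack_bar below 0.02 m and z of upper_rack_bar in the frame of lower_rack_bar between 0.07 and 0.105 m and linear speed of upper_rack above 0.25 m/s)).
It fails at once if the oil can is dropped or banged down on the tray (over 0.3 m/s in the last 25 mm, or over 80 N) (contact force between oil_can and drip_tray above 80 N or (horizontal distance between oil_can_mid and drip_tray_in below 0.04 m and z of oil_can_mid in the frame of drip_tray_in below 0.089 m and linear speed of oil_can above 0.3 m/s)).
It also fails if it takes over 72 s, if anything falls off the work surface, if the arm or the gripper's body presses on something with over 40 N, if the wrist force passes 120 N, or if a joint passes its speed limit or range.

ROBOT

A 6-joint arm with a two-finger parallel gripper is mounted at the origin on the work surface. World frame = base frame: x ahead of the robot, y to its left, z up, the work surface at z = 0. Lengths are in m, angles in rad, forces in N, time in s.
With the tool pointing down it reaches from about 0.25 to 0.8 m from the base axis. Payload 3.9 kg.
Tool frame: the origin (TCP) lies at the very end of the fingers, on their centre line; the grasp point (between the pads) lies 19 mm behind it; z points along the fingers, y is the line along which they close (so a half turn about z gives the same grasp; the last joint's range is limited). The gripper opens to 85 mm and grips with 20 to 120 N. Pads are 22 mm wide; open, the fingers measure 114 mm over their backs; the gripper's body (76 mm by 85 mm) begins 54 mm behind the grasp point. The pads swing forward as they close: fully open they stand 13 mm farther back than shut.
Start: joints at [-1.237, 0.26, -0.138, 1.173, 0, 1.571], TCP at [0.172, -0.496, 0.231] pointing down, gripper open.
Joint ranges: [-2.78, 2.78], [-0.83, 1.72], [-1.28, 1.37], [-1.9, 2.12], [-1.57, 1.48], [-3.14, 3.14]. Speed limits (rad/s): [2.57, 2.57, 3.14, 3.14, 3.14, 3.14].

INTERFACE

Orientations are given as a 3x3 rotation matrix whose columns are the frame's x, y, z axes.
In Python, from workcell import robot gives the robot as it stands. The module is installed in compiled form; this text tells all that it offers.
- The arm moves only by the tool drive_tool, never from a script. Its argument "moves" is a list of rows, each a list of 3 entries, a list of its own where there are three numbers: the opening in per cent of the stroke, from 0 (shut) to 100 (fully open), then the shift along the world's x, y, z in m, then the turn, a rotation vector about the world's x, y, z in rad. A call has 1 to 8 rows; each row shifts and turns the commanded pose from where the row before left it; what a row does not reach is not made up. A row lasts 1/10 s, in which the tool goes at most 50 mm and 8.59 degrees, less where a joint would pass 70% of its speed; a pose out of reach is approached as far as the arm can. A call with a gripper value outside its range is refused whole. The fingers move at their own pace and stop on an object; the grip force is fixed at half the most. Time passes only in rows, so rows that do not move let the fingers close. It gives the time, the measured TCP pose, the force, the opening and the grip force at its end, in the units of the state.
- robot.read_state(): the state, without advancing time (a new reading comes with each control period).
- robot.capture(name): name is "scene" or "top"; returns a dict with "img" (400x640x3 uint8, red, green, blue), "camera_matrix" (3x3 intrinsics, pixels), "dist" ([k1, k2, p1, p2, k3] as OpenCV has them; the pictures are not rectified), "pose" (4x4, takes a point from camera to world coordinates). Camera axes: x right, y down, z forward; pixel columns grow to the right and rows downward; lengths in m; the calibration is good to about 2 mm. A picture is of the moment at which its call begins. There is no depth.
- robot.sign_off(): hands the job in; it is judged then, once.
The state is a dict: "t": time; "joint_positions": joint angles; "qd": joint speeds; "effort": joint torques, N m; "eef_pos": TCP position; "tcp_rot": TCP orientation; "ft_force": force on the tool from outside, world axes, zero at the start; "torque": the same for the moment, N m; "grip_width": opening from 0.0 (shut) to 1.0 (fully open); "grip_force": force on a finger pad.
Only numpy, scipy, OpenCV 4.12 (cv2) and the standard library are available. Lean on these libraries where they do the work, as an engineer would, in place of code of your own. Each camera call takes 0.05 s, during which the arm holds its last target. There are 200 camera calls.

## Working session

There is one attempt and no reset: what is moved stays moved. The work goes in short steps, Python scripts to look and compute and a tool call to move; the robot and the scene stay as the last step left them, time stands still between calls to the robot, and variables do not carry over. Pictures are saved under pics/ and viewed, at most 10 in all, crops included, and the job is handed in when it is done.

Besides the shell and the picture viewer there is one more tool, called after "Emit:" by a JSON object that holds its "method" and its "body", one argument or row to a line. drive_tool: Moves the arm, as the interface text tells. Its arguments: {"type":"object","properties":{"moves":{"type":"array","items":{"type":"array"}}},"required":["moves"]}

```bash
mkdir -p pics
cat > h.py <<'E'
import numpy as np, cv2
from workcell import robot
def cap(n,save=None):
    c=robot.capture(n)
    if save: cv2.imwrite('pics/'+save,c['img'][:,:,::-1])
    return c
def ray(c,uv,z):
    p=cv2.undistortPoints(np.array([[uv]],float),np.array(c['camera_matrix'],float),np.array(c['dist'],float))[0,0]
    T=np.array(c['pose']); d=T[:3,:3]@[p[0],p[1],1]; o=T[:3,3]
    return o+d*(z-o[2])/d[2]
def proj(c,P):
    T=np.linalg.inv(np.array(c['pose'])); 
    r=cv2.Rodrigues(T[:3,:3])[0]
    return cv2.projectPoints(np.array(P,float).reshape(-1,3),r,T[:3,3],np.array(c['camera_matrix'],float),np.array(c['dist'],float))[0].reshape(-1,2)
E
python3 - <<'E'
from h import *
for n in('top','scene'):
    c=cap(n,n+'0.png'); print(n,np.round(c['pose'],3).tolist(),np.round(c['camera_matrix'],1).tolist(),c['dist'])
s=robot.read_state(); print({k:np.round(v,3).tolist() for k,v in s.items()})
E
```

```text
top [[-0.008, -0.985, 0.17, 0.371], [-1.0, 0.009, 0.005, 0.01], [-0.006, -0.17, -0.985, 1.277], [0.0, 0.0, 0.0, 1.0]] [[501.0, 0.0, 321.3], [0.0, 501.0, 201.2], [0.0, 0.0, 1.0]] [0.02508169 0.         0.         0.         0.        ]
scene [[0.398, 0.557, -0.73, 1.235], [0.918, -0.24, 0.317, -0.264], [0.001, -0.795, -0.606, 0.699], [0.0, 0.0, 0.0, 1.0]] [[373.8, 0.0, 318.3], [0.0, 373.8, 191.8], [0.0, 0.0, 1.0]] [-0.01693973  0.          0.          0.          0.        ]
{'t': 0.1, 'joint_positions': [-1.237, 0.261, -0.139, 1.173, -0.0, 1.571], 'qd': [0.0, -0.001, 0.003, -0.002, -0.001, 0.002], 'effort': [0.001, -40.651, 25.453, 0.01, 0.0, -0.0], 'eef_pos': [0.172, -0.495, 0.231], 'tcp_rot': [[0.945, 0.328, -0.001], [0.328, -0.945, 0.002], [-0.0, -0.002, -1.0]], 'ft_force': [-0.608, 0.163, 0.227], 'torque': [-0.013, -0.006, 0.006], 'grip_force': 0.0, 'grip_width': 0.996}
```

View pics/top0.png

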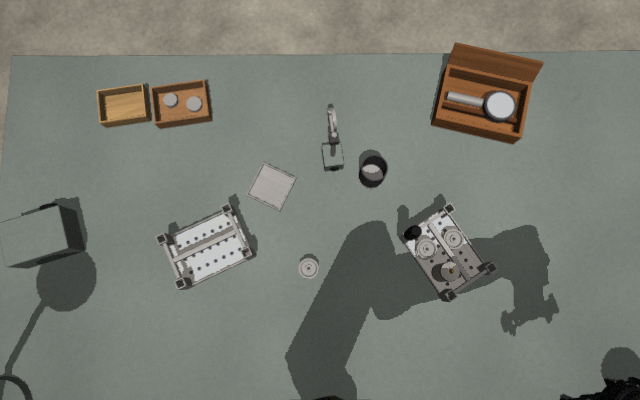

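View pics/scene0.png

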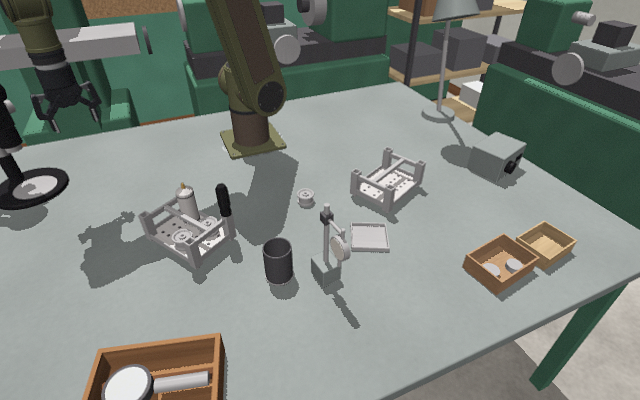

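Run:
```python
import cv2,numpy as np
a=cv2.imread('pics/top0.png'); 
A=cv2.resize(a[192:312,390:500],None,fx=4,fy=4,interpolation=cv2.INTER_CUBIC)   # 440x480
B=cv2.resize(a[192:302,150:260],None,fx=3.2,fy=3.2,interpolation=cv2.INTER_CUBIC) #352
A=np.vstack([A,np.zeros((0,440,3),np.uint8)])
Bp=np.zeros((480,352,3),np.uint8);Bp[:352]=B
cv2.imwrite('pics/c1.png',np.clip(np.hstack([A,Bp])*1.3,0,255).astype(np.uint8))
C=cv2.resize(a[90:215,240:400],None,fx=4,fy=4,interpolation=cv2.INTER_CUBIC)
cv2.imwrite('pics/c2.png',C)
```

```text
(no output)
```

View pics/c1.png

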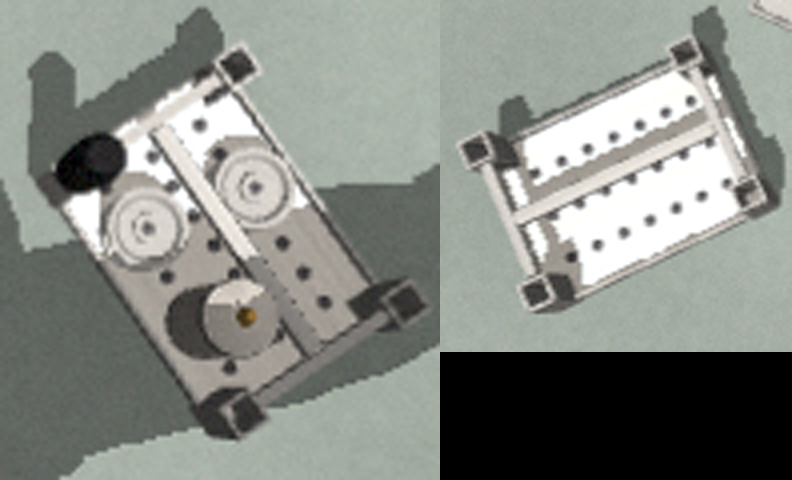

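View pics/c2.png

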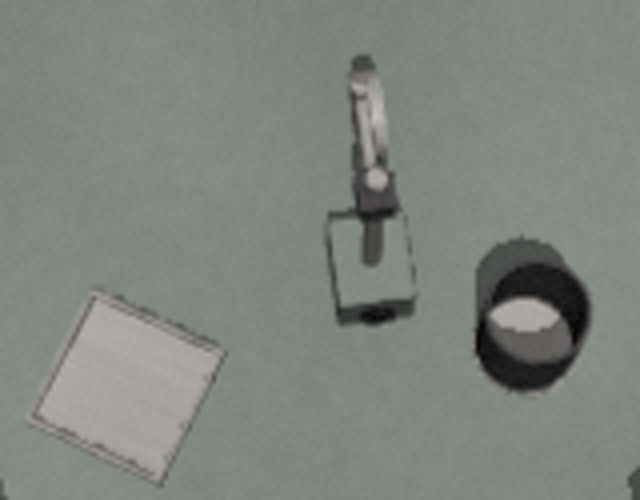

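```bash
cat > m.py <<'E'
from h import *
c=cap('top'); s=cap('scene')
def px(p,o,k): return [(p[0]+.5)/k-.5+o[0],(p[1]+.5)/k-.5+o[1]]
def fit(Q,hx,hy):   # Q ordered corners -> centre, yaw of the long axis
    Q=np.array(Q)[:,:2]; r=cv2.minAreaRect(Q.astype(np.float32)*1000); return Q,r
L=[ray(c,px(p,(390,192),4),.092)[:2] for p in [(238,64),(406,300),(246,412)]]
x=L[1]-L[0]; y=L[1]-L[2]
print('loaded centre',(L[0]+L[2])/2,'side',np.linalg.norm(x),np.linalg.norm(y),'yaw x',np.degrees(np.arctan2(x[1],x[0])),'yaw y',np.degrees(np.arctan2(y[1],y[0])),'post4',L[0]+L[2]-L[1])
U=[ray(c,px(p,(150,192),3.2),.092)[:2] for p in [(684-440,52),(749-440,190),(538-440,292),(478-440,149)]]
x=U[0]-U[3];x2=U[1]-U[2];y=U[3]-U[2]; y2=U[0]-U[1]
print('upper centre',np.mean(U,0),[np.linalg.norm(v).round(4) for v in(x,x2,y,y2)],[np.degrees(np.arctan2(v[1],v[0])).round(2) for v in (x,x2,y,y2)])
print('can',ray(c,px((246,316),(390,192),4),.152))
print('sd top',ray(c,px((104,158),(390,192),4),.177))
T=[ray(c,px(p,(240,90),4),.012)[:2] for p in [(95,291),(226,352),(162,484),(33,418)]]
print('tray',np.mean(T,0),[np.linalg.norm(T[i]-T[i-1]).round(4) for i in range(4)],[np.degrees(np.arctan2(*(T[i]-T[i-1])[::-1])).round(1) for i in range(4)])
print('pot',ray(c,px((541,315),(240,90),4),.095), 'dial',ray(c,px((370,260),(240,90),4),.054), 'broller',ray(c,(309,267),.03))
# pot by mask in both views
for n,k,box in(('top',c,(355,145,395,195)),('scene',s,(255,230,300,290))):
    im=k['img'][box[1]:box[3],box[0]:box[2]].max(2); m=(im<(60)).astype(np.uint8)
    cs=max(cv2.findContours(m,cv2.RETR_EXTERNAL,cv2.CHAIN_APPROX_NONE)[0],key=cv2.contourArea)
    print(n,cv2.boundingRect(cs),cv2.contourArea(cs),np.array(cs[:,0].mean(0))+box[:2])
E
python3 m.py
```

```text
loaded centre [ 0.45481892 -0.28704448] side 0.16684909429247755 0.11552808513489692 yaw x -147.24582233005657 yaw y -56.55551006413136 post4 [ 0.4931435  -0.19370933]
upper centre [0.47328617 0.29407918] [np.float64(0.1665), np.float64(0.1688), np.float64(0.1156), np.float64(0.1152)] [np.float64(-64.66), np.float64(-64.51), np.float64(24.86), np.float64(25.98)]
can [ 0.40598025 -0.27194953  0.152     ]
sd top [ 0.49181312 -0.1924941   0.177     ]
tray [0.6297106  0.14232515] [np.float64(0.0921), np.float64(0.0946), np.float64(0.0951), np.float64(0.0939)] [np.float64(-25.0), np.float64(-115.9), np.float64(154.6), np.float64(62.3)]
pot [ 0.65406389 -0.1153369   0.095     ] dial [ 0.70044186 -0.01311045  0.054     ] broller [0.42129526 0.04695607 0.03      ]
top (4, 11, 28, 32) 327.0 [372.07246377 171.34057971]
scene (8, 21, 30, 33) 369.5 [276.19704433 269.77832512]
```

```bash
cat > ov.py <<'E'
from h import *
def rect(cx,cy,yaw,hx,hy,z):
    a=np.radians(yaw);R=np.array([[np.cos(a),-np.sin(a)],[np.sin(a),np.cos(a)]])
    return [np.r_[np.array([cx,cy])+R@[sx*hx,sy*hy],z] for sx,sy in((1,1),(1,-1),(-1,-1),(-1,1))]
def circ(x,y,r,z): return [[x+r*np.cos(t),y+r*np.sin(t),z] for t in np.linspace(0,2*np.pi,24,False)]
def draw(c,groups,box,k):
    x0,y0,x1,y1=box
    im=cv2.resize(c['img'][y0:y1,x0:x1,::-1],None,fx=k,fy=k,interpolation=cv2.INTER_CUBIC)
    for g,col in groups:
        for p in proj(c,g): cv2.circle(im,tuple(int(round(v)) for v in((p[0]-x0+.5)*k-.5,(p[1]-y0+.5)*k-.5)),1,col,-1)
    return im
E
python3 - <<'E'
from ov import *
G=[(rect(.4548,-.287,33.1,.084,.058,.092),(0,0,255)),(rect(.4733,.2941,-64.6,.084,.058,.092),(0,0,255)),([[.406,-.272,.152]],(255,0,0)),
(circ(.406,-.272,.022,.129),(255,0,0)),(circ(.4931,-.1937,.014,.179),(0,255,255)),(rect(.6297,.1423,-26.6,.048,.048,.012),(0,200,0)),(circ(.654,-.1153,.033,.095),(0,0,255)),(circ(.421,.047,.025,.03),(0,255,255))]
t=draw(cap('top'),G,(150,140,500,310),2.25); s=draw(cap('scene'),G,(135,140,435,290),2.6)
w=788
o=np.zeros((600,w,3),np.uint8)
o[:200*0+382]=t[:382,:w]; 
cv2.imwrite('pics/o1.png',t); cv2.imwrite('pics/o2.png',s)
E
```

```text
(no output)
```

View pics/o1.png

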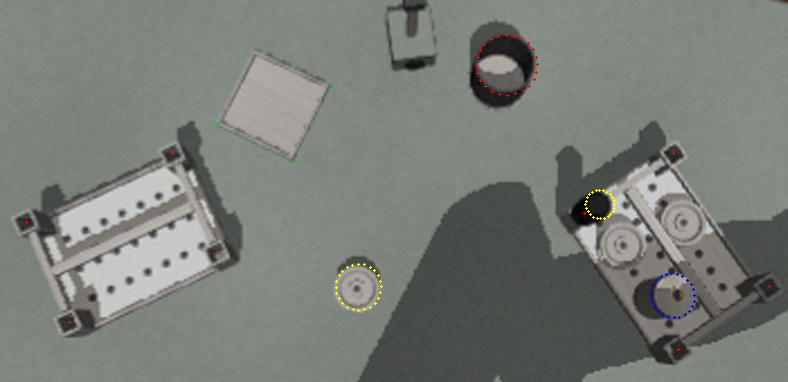

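View pics/o2.png

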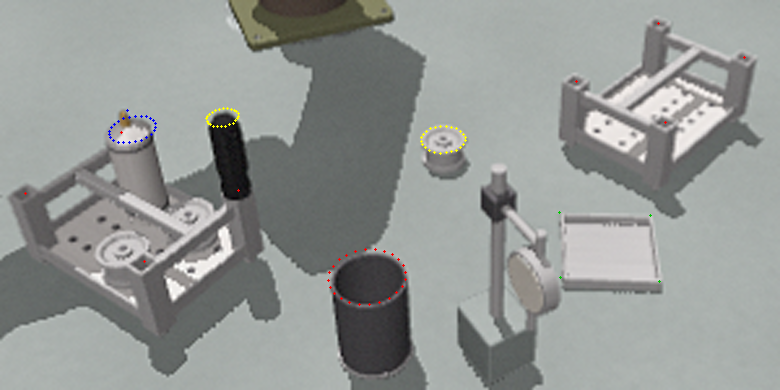

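```bash
cat > can.py <<'E'
from h import *
c=cap('top');s=cap('scene');R=[]
for k,b in((c,(425,240,475,300)),(s,(170,175,205,225))):
    im=k['img'][b[1]:b[3],b[0]:b[2]].astype(int); m=(im[:,:,0]-im[:,:,2]>35)
    y,x=np.nonzero(m); print(len(x),x.min()+b[0],x.max()+b[0],y.min()+b[1],y.max()+b[1]); 
    R.append((x.mean()+b[0],(y.mean() if k is s else y.mean())+b[1])); print(R[-1])
for z in(.13,.135,.14,.145,.15): print(z,ray(c,R[0],z)[:2],ray(s,R[1],z)[:2])
E
python3 can.py
```

```text
12 450 453 269 272
(np.float64(451.75), np.float64(270.6666666666667))
19 181 184 183 188
(np.float64(182.31578947368422), np.float64(185.73684210526315))
0.13 [ 0.40656021 -0.27885493] [ 0.38891212 -0.27745484]
0.135 [ 0.40640553 -0.27759789] [ 0.39635378 -0.27733736]
0.14 [ 0.40625085 -0.27634085] [ 0.40379544 -0.27721989]
0.145 [ 0.40609617 -0.27508381] [ 0.41123709 -0.27710241]
0.15 [ 0.40594149 -0.27382677] [ 0.41867875 -0.27698493]
```

Emit:
{"method": "drive_tool", "body": {
  "moves": [
    [100,[0.032,0.03,0],[0,0,0.04]],
    [100,[0.032,0.03,0],[0,0,0.04]],
    [100,[0.032,0.03,0],[0,0,0.04]],
    [100,[0.032,0.03,0],[0,0,0.04]],
    [100,[0.032,0.03,0],[0,0,0.04]],
    [100,[0.032,0.03,0],[0,0,0.04]],
    [100,[0.032,0.03,0],[0,0,0.04]],
    [100,[0.032,0.03,0],[0,0,0.04]]
  ]
}}

```text
t: 1.2
eef_pos: [0.4292, -0.2547, 0.2315]
tcp_rot: [[0.793, 0.61, 0.001], [0.61, -0.793, -0.0], [0.0, 0.001, -1.0]]
ft_force: [0.4, 0.4, 0.0]
grip_width: 0.996
grip_force: 0.0
```

Emit:
{"method": "drive_tool", "body": {
  "moves": [
    [100,[0.032,0.03,0],[0,0,0.04]],
    [100,[0.032,0.03,0],[0,0,0.04]],
    [100,[0,0,0],[0,0,0]],
    [100,[0,0,0],[0,0,0]],
    [100,[0,0,0],[0,0,0]]
  ]
}}

```text
t: 1.7
eef_pos: [0.4912, -0.1964, 0.2312]
tcp_rot: [[0.743, 0.669, -0.001], [0.669, -0.743, -0.0], [-0.001, -0.001, -1.0]]
ft_force: [-0.2, -0.2, 0.7]
grip_width: 1.001
grip_force: 0.0
```

Emit:
{"method": "drive_tool", "body": {
  "moves": [
    [100,[0.001,0.002,-0.03],[0,0,0]],
    [100,[0.001,0,-0.03],[0,0,0]],
    [100,[0,0,-0.025],[0,0,0]],
    [100,[0,0,-0.016],[0,0,0]],
    [0,[0,0,0],[0,0,0]],
    [0,[0,0,0],[0,0,0]],
    [0,[0,0,0],[0,0,0]],
    [0,[0,0,0],[0,0,0]]
  ]
}}

```text
t: 2.5
eef_pos: [0.4947, -0.1946, 0.1316]
tcp_rot: [[0.743, 0.669, 0.002], [0.669, -0.743, -0.001], [0.001, 0.002, -1.0]]
ft_force: [0.3, -1.7, 1.4]
grip_width: 0.332
grip_force: 4.0
```

Emit:
{"method": "drive_tool", "body": {
  "moves": [
    [0,[0,0,0],[0,0,0]],
    [0,[0,0,0],[0,0,0]],
    [0,[0,0,0],[0,0,0]]
  ]
}}

```text
t: 2.8
eef_pos: [0.4949, -0.1945, 0.1316]
tcp_rot: [[0.743, 0.67, 0.002], [0.67, -0.743, -0.002], [0.001, 0.003, -1.0]]
ft_force: [0.1, 1.0, 6.4]
grip_width: 0.318
grip_force: 58.6
```

Emit:
{"method": "drive_tool", "body": {
  "moves": [
    [0,[0,0,0.01],[0,0,0]],
    [0,[0,0,0.02],[0,0,0]],
    [0,[0,0,0.03],[0,0,0]],
    [0,[0,0,0.03],[0,0,0]],
    [0,[0,0,0.03],[0,0,0]],
    [0,[0.015,0.008,0.015],[0,0,0]],
    [0,[0.025,0.0125,0],[0,0,0]],
    [0,[0.035,0.018,0],[0,0,0]]
  ]
}}

```text
t: 3.6
eef_pos: [0.569, -0.1557, 0.2671]
tcp_rot: [[0.744, 0.668, 0.001], [0.668, -0.744, -0.001], [0.0, 0.001, -1.0]]
ft_force: [0.7, -0.6, -0.3]
grip_width: 0.311
grip_force: 58.8
```

Emit:
{"method": "drive_tool", "body": {
  "moves": [
    [0,[0.035,0.018,0],[0,0,0]],
    [0,[0.03,0.015,0],[0,0,0]],
    [0,[0.017,0.009,0],[0,0,0]],
    [0,[0,0,0],[0,0,0]],
    [0,[0,0,0],[0,0,0]]
  ]
}}

```text
t: 4.1
eef_pos: [0.6506, -0.1132, 0.2649]
tcp_rot: [[0.742, 0.67, -0.002], [0.67, -0.742, -0.0], [-0.001, -0.001, -1.0]]
ft_force: [0.6, -0.3, -0.5]
grip_width: 0.312
grip_force: 58.9
```

Run:
```python
from ov import *
p=robot.read_state()['eef_pos'];print(p)
G=[(circ(.652,-.114,.033,.095),(0,0,255)),(circ(p[0],p[1],.001,p[2]+.019-.126),(0,255,0))]
t=draw(cap('top'),G,(330,100,430,250),4); s=draw(cap('scene'),G,(235,150,330,300),4)
cv2.imwrite('pics/o3.png',np.hstack([t,s]))
```

```text
[ 0.65060268 -0.11322117  0.26488681]
```

View pics/o3.png

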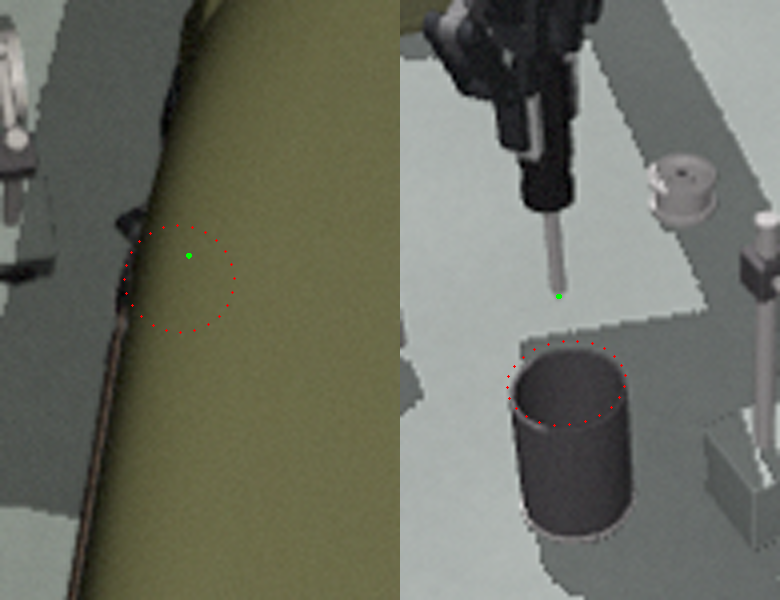

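Emit:
{"method": "drive_tool", "body": {
  "moves": [
    [0,[0.002,0.001,-0.03],[0,0,0]],
    [0,[0.001,0,-0.04],[0,0,0]],
    [0,[0,0,-0.035],[0,0,0]],
    [0,[0,0,-0.025],[0,0,0]],
    [0,[0,0,-0.012],[0,0,0]],
    [0,[0,0,-0.006],[0,0,0]],
    [0,[0,0,0],[0,0,0]],
    [0,[0,0,0],[0,0,0]]
  ]
}}

```text
t: 5.0
eef_pos: [0.655, -0.1129, 0.119]
tcp_rot: [[0.743, 0.67, 0.003], [0.67, -0.743, -0.0], [0.002, 0.002, -1.0]]
ft_force: [0.2, -0.2, -0.9]
grip_width: 0.313
grip_force: 58.9
```

Emit:
{"method": "drive_tool", "body": {
  "moves": [
    [100,[0,0,0],[0,0,0]],
    [100,[0,0,0],[0,0,0]],
    [100,[0,0,0],[0,0,0]],
    [100,[0,0,0],[0,0,0]],
    [100,[0,0,0.02],[0,0,0]],
    [100,[0,0,0.03],[0,0,0]],
    [100,[0,0,0.04],[0,0,0]],
    [100,[0,0,0.04],[0,0,0]]
  ]
}}

```text
t: 5.8
eef_pos: [0.6535, -0.1124, 0.2483]
tcp_rot: [[0.743, 0.67, -0.001], [0.67, -0.743, 0.0], [-0.001, -0.001, -1.0]]
ft_force: [0.2, -0.5, 0.5]
grip_width: 0.997
grip_force: 0.0
```

Emit:
{"method": "drive_tool", "body": {
  "moves": [
    [100,[-0.035,-0.023,0],[0,0,0]],
    [100,[-0.035,-0.023,0],[0,0,0]],
    [100,[-0.035,-0.023,0],[0,0,0]],
    [100,[-0.035,-0.023,0],[0,0,0]],
    [100,[-0.035,-0.023,0],[0,0,0]],
    [100,[-0.035,-0.023,0],[0,0,0]],
    [100,[-0.035,-0.023,0],[0,0,0]],
    [100,[-0.002,-0.002,0],[0,0,0]]
  ]
}}

```text
t: 6.6
eef_pos: [0.4032, -0.277, 0.2477]
tcp_rot: [[0.746, 0.666, -0.002], [0.666, -0.746, -0.001], [-0.002, -0.001, -1.0]]
ft_force: [1.1, -0.1, 0.3]
grip_width: 0.999
grip_force: 0.0
```

Emit:
{"method": "drive_tool", "body": {
  "moves": [
    [100,[0,0,-0.02],[0,0,0]],
    [100,[0,0,-0.03],[0,0,0]],
    [100,[0,0,-0.03],[0,0,0]],
    [100,[0,0,0],[0,0,0]],
    [100,[0,0,0],[0,0,0]]
  ]
}}

```text
t: 7.1
eef_pos: [0.4073, -0.2751, 0.1675]
tcp_rot: [[0.742, 0.67, -0.001], [0.67, -0.742, 0.001], [-0.0, -0.001, -1.0]]
ft_force: [0.0, -0.3, 0.9]
grip_width: 0.999
grip_force: 0.0
```

Run:
```python
from ov import *
p=robot.read_state()['eef_pos'];print(p)
G=[(circ(p[0],p[1],.022,.129),(0,255,0)),(circ(.654,-.113,.033,.095),(0,0,255))]
s=draw(cap('scene'),G,(130,140,330,300),3.5)
cv2.imwrite('pics/o4.png',s)
```

```text
[ 0.40725429 -0.27514023  0.16751054]
```

View pics/o4.png

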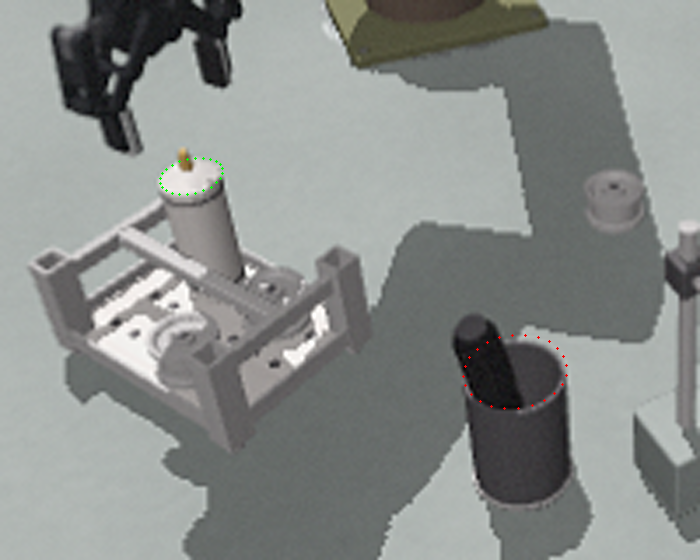

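Emit:
{"method": "drive_tool", "body": {
  "moves": [
    [100,[0,0,-0.025],[0,0,0]],
    [100,[0,0,-0.025],[0,0,0]],
    [100,[0,0,-0.015],[0,0,0]],
    [100,[0,0,-0.007],[0,0,0]],
    [100,[0,0,0],[0,0,0]],
    [0,[0,0,0],[0,0,0]],
    [0,[0,0,0],[0,0,0]],
    [0,[0,0,0],[0,0,0]]
  ]
}}

```text
t: 7.95
eef_pos: [0.4077, -0.2759, 0.0962]
tcp_rot: [[0.743, 0.67, 0.002], [0.67, -0.743, -0.001], [0.0, 0.002, -1.0]]
ft_force: [-1.6, 0.7, 2.1]
grip_width: 0.515
grip_force: 1.7
```

Emit:
{"method": "drive_tool", "body": {
  "moves": [
    [0,[0,0,0],[0,0,0]],
    [0,[0,0,0],[0,0,0]],
    [0,[0,0,0],[0,0,0]]
  ]
}}

```text
t: 8.25
eef_pos: [0.4077, -0.2759, 0.0965]
tcp_rot: [[0.743, 0.67, 0.002], [0.67, -0.743, -0.001], [0.001, 0.002, -1.0]]
ft_force: [-0.6, 0.8, 4.8]
grip_width: 0.497
grip_force: 60.2
```

Emit:
{"method": "drive_tool", "body": {
  "moves": [
    [0,[0,0,0.01],[0,0,0]],
    [0,[0,0,0.02],[0,0,0]],
    [0,[0,0,0.03],[0,0,0]],
    [0,[0,0,0.03],[0,0,0]],
    [0,[0,0,0.02],[0,0,0]],
    [0,[0,0,0.01],[0,0,0]],
    [0,[0.008,0.015,0.005],[0,0,0]],
    [0,[0.016,0.03,0],[0,0,0]]
  ]
}}

```text
t: 9.05
eef_pos: [0.4308, -0.2316, 0.2209]
tcp_rot: [[0.745, 0.667, 0.001], [0.667, -0.745, -0.001], [-0.0, 0.001, -1.0]]
ft_force: [0.2, 0.3, -2.7]
grip_width: 0.497
grip_force: 61.3
```

Emit:
{"method": "drive_tool", "body": {
  "moves": [
    [0,[0.016,0.03,0],[0,0,0]],
    [0,[0.016,0.03,0],[0,0,0]],
    [0,[0.016,0.03,0],[0,0,0]],
    [0,[0.016,0.03,0],[0,0,0]],
    [0,[0.016,0.03,0],[0,0,0]],
    [0,[0.016,0.03,0],[0,0,0]],
    [0,[0.016,0.03,0],[0,0,0]],
    [0,[0.016,0.03,0],[0,0,0]]
  ]
}}

```text
t: 9.85
eef_pos: [0.5588, 0.0108, 0.2196]
tcp_rot: [[0.743, 0.67, -0.002], [0.67, -0.743, -0.0], [-0.001, -0.001, -1.0]]
ft_force: [0.9, 0.0, -2.6]
grip_width: 0.503
grip_force: 61.3
```

Emit:
{"method": "drive_tool", "body": {
  "moves": [
    [0,[0.016,0.03,0],[0,0,0]],
    [0,[0.016,0.03,0],[0,0,0]],
    [0,[0.016,0.03,0],[0,0,0]],
    [0,[0.014,0.025,0],[0,0,0]],
    [0,[0.008,0.016,0],[0,0,0]],
    [0,[0,0,0],[0,0,0]],
    [0,[0,0,0],[0,0,0]]
  ]
}}

```text
t: 10.55
eef_pos: [0.6282, 0.1404, 0.2193]
tcp_rot: [[0.742, 0.67, -0.002], [0.67, -0.742, -0.001], [-0.002, -0.001, -1.0]]
ft_force: [-0.1, -0.6, -2.3]
grip_width: 0.498
grip_force: 61.3
```

Emit:
{"method": "drive_tool", "body": {
  "moves": [
    [0,[0.001,0.001,-0.015],[0,0,0]],
    [0,[0.001,0.001,-0.025],[0,0,0]],
    [0,[0,0,-0.03],[0,0,0]],
    [0,[0,0,-0.03],[0,0,0]],
    [0,[0,0,-0.02],[0,0,0]],
    [0,[0,0,-0.01],[0,0,0]],
    [0,[0,0,-0.008],[0,0,0]],
    [0,[0,0,0],[0,0,0]]
  ]
}}

```text
t: 11.35
eef_pos: [0.6305, 0.1419, 0.0819]
tcp_rot: [[0.743, 0.669, -0.001], [0.669, -0.743, -0.0], [-0.001, -0.0, -1.0]]
ft_force: [-0.3, -0.1, -1.8]
grip_width: 0.501
grip_force: 61.3
```

Emit:
{"method": "drive_tool", "body": {
  "moves": [
    [0,[0,0,-0.002],[0,0,0]],
    [0,[0,0,-0.002],[0,0,0]],
    [0,[0,0,0],[0,0,0]]
  ]
}}

```text
t: 11.65
eef_pos: [0.6314, 0.1426, 0.0789]
tcp_rot: [[0.743, 0.67, 0.001], [0.67, -0.743, 0.0], [0.001, 0.001, -1.0]]
ft_force: [0.7, -0.7, -2.2]
grip_width: 0.502
grip_force: 61.3
```

Emit:
{"method": "drive_tool", "body": {
  "moves": [
    [0,[0,0,-0.001],[0,0,0]],
    [0,[0,0,-0.001],[0,0,0]],
    [0,[0,0,0],[0,0,0]]
  ]
}}

```text
t: 11.95
eef_pos: [0.6309, 0.1425, 0.0762]
tcp_rot: [[0.743, 0.67, -0.0], [0.67, -0.743, -0.0], [-0.0, -0.0, -1.0]]
ft_force: [-0.1, -0.4, -2.4]
grip_width: 0.498
grip_force: 61.3
```

Emit:
{"method": "drive_tool", "body": {
  "moves": [
    [0,[0,0,-0.001],[0,0,0]],
    [0,[0,0,0],[0,0,0]]
  ]
}}

```text
t: 12.15
eef_pos: [0.6312, 0.1426, 0.0757]
tcp_rot: [[0.743, 0.67, 0.0], [0.67, -0.743, 0.0], [0.001, 0.0, -1.0]]
ft_force: [-0.5, -0.2, 0.1]
grip_width: 0.503
grip_force: 61.5
```

Emit:
{"method": "drive_tool", "body": {
  "moves": [
    [60,[0,0,0],[0,0,0]],
    [100,[0,0,0],[0,0,0]],
    [100,[0,0,0],[0,0,0]],
    [100,[0,0,0],[0,0,0]],
    [100,[0,0,0.02],[0,0,0]],
    [100,[0,0,0.04],[0,0,0]],
    [100,[0,0,0.05],[0,0,0]],
    [100,[0,0,0.04],[0,0,0]]
  ]
}}

```text
t: 12.95
eef_pos: [0.6313, 0.1425, 0.2279]
tcp_rot: [[0.743, 0.67, 0.002], [0.67, -0.743, 0.0], [0.001, 0.001, -1.0]]
ft_force: [1.1, -0.4, 0.2]
grip_width: 1.0
grip_force: 0.0
```

Emit:
{"method": "drive_tool", "body": {
  "moves": [
    [100,[0,0,0],[0,0,0.14]],
    [100,[0.02,-0.04,0],[0,0,0.14]],
    [100,[0.02,-0.04,0],[0,0,0.14]],
    [100,[0,0,0],[0,0,0.14]],
    [100,[0,0,0],[0,0,0.14]],
    [100,[0,0,0],[0,0,0.14]],
    [100,[0,0,0],[0,0,0.14]],
    [100,[0,0,0],[0,0,0.14]]
  ]
}}

```text
t: 13.75
eef_pos: [0.671, 0.0624, 0.2252]
tcp_rot: [[-0.285, 0.959, -0.0], [0.959, 0.285, -0.0], [0.0, -0.0, -1.0]]
ft_force: [-0.3, 0.3, -0.6]
grip_width: 1.001
grip_force: 0.0
```

Run:
```python
from ov import *
t=cap('top','top1.png');s=cap('scene','scene1.png')
a=t['img'][:,:,::-1]
A=cv2.resize(a[195:310,395:500],None,fx=3.8,fy=3.8,interpolation=cv2.INTER_CUBIC)
B=cv2.resize(a[195:300,150:255],None,fx=3.6,fy=3.6,interpolation=cv2.INTER_CUBIC)
o=np.zeros((600,780,3),np.uint8); o[:A.shape[0],:A.shape[1]]=A; o[:B.shape[0],400:400+B.shape[1]]=B
cv2.imwrite('pics/c3.png',np.clip(o*1.25,0,255).astype(np.uint8))
```

```text
(no output)
```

View pics/c3.png

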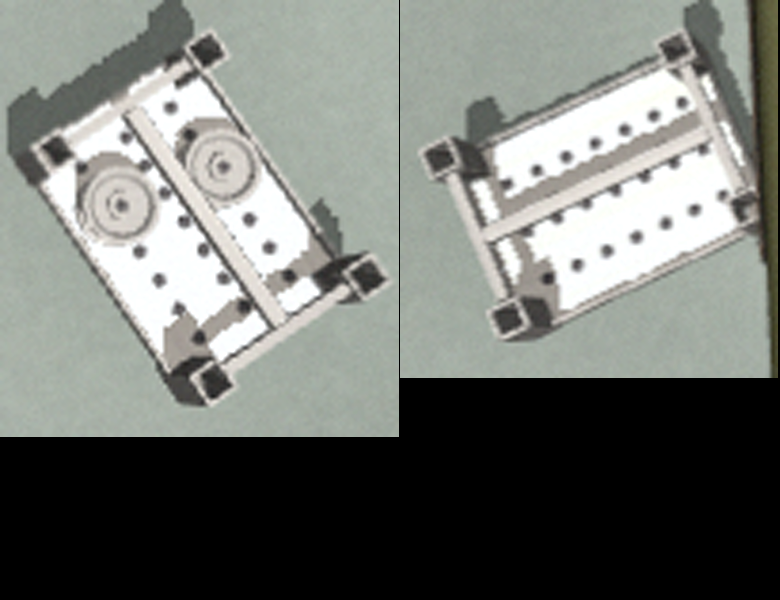

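```bash
cat > fit.py <<'E'
from h import *
def rig(P,M):
    P=np.array(P);M=np.array(M);p=P.mean(0);m=M.mean(0)
    H=(M-m).T@(P-p);a=np.arctan2(H[0,1]-H[1,0],H[0,0]+H[1,1])
    R=np.array([[np.cos(a),-np.sin(a)],[np.sin(a),np.cos(a)]]);t=p-R@m
    return t,np.degrees(a),(P-(M@R.T+t))*1000
E
python3 - <<'E'
from fit import *
c=cap('top')
f=lambda p,x0,k,o:ray(c,((p[0]-x0+.5)/k-.5+o[0],(p[1]+.5)/k-.5+o[1]),.092)[:2]
# loaded: x axis points image up-left end (yaw 33): L(+,+) TR(+,-) R(-,-) B(-,+)
h=np.array([.084,.058])
print(rig([f(p,0,3.8,(395,195)) for p in [(57,152),(208,50),(368,275),(213,382)]],[h*s for s in([1,1],[1,-1],[-1,-1],[-1,1])]))
print(rig([f(p,400,3.6,(150,195)) for p in [(676,46),(443,159),(510,318),(745,204)]],[h*s for s in([1,1],[-1,1],[-1,-1],[1,-1])]))
# bar centre line at z=.083 in the upper
E
```

```text
(array([ 0.45414348, -0.28707581]), np.float64(32.711146504924066), array([[-0.55573715, -0.72923028],
       [ 0.24675711, -0.18273431],
       [ 0.81254929,  0.14235297],
       [-0.50356925,  0.76961162]]))
(array([0.47303775, 0.29428664]), np.float64(-64.56201082700878), array([[ 0.71206391, -0.68296403],
       [-0.97857252, -1.14845899],
       [ 0.12647892,  0.46532162],
       [ 0.14002969,  1.3661014 ]]))
```

Emit:
{"method": "drive_tool", "body": {
  "moves": [
    [100,[-0.028,0.033,0],[0,0,0.05]],
    [100,[-0.028,0.033,0],[0,0,0.05]],
    [100,[-0.028,0.033,0],[0,0,0.055]],
    [100,[-0.028,0.033,0],[0,0,0]],
    [100,[-0.028,0.033,0],[0,0,0]],
    [100,[-0.028,0.033,0],[0,0,0]],
    [100,[-0.028,0.033,0],[0,0,0]],
    [100,[-0.002,0.001,0],[0,0,0]]
  ]
}}

```text
t: 14.7
eef_pos: [0.4698, 0.2977, 0.2256]
tcp_rot: [[-0.427, 0.904, -0.001], [0.904, 0.427, 0.001], [0.002, -0.0, -1.0]]
ft_force: [0.3, -0.5, 0.1]
grip_width: 0.998
grip_force: 0.0
```

Emit:
{"method": "drive_tool", "body": {
  "moves": [
    [100,[0,0,-0.03],[0,0,0]],
    [100,[0,0,-0.04],[0,0,0]],
    [100,[0,0,-0.03],[0,0,0]],
    [100,[0,0,0],[0,0,0]],
    [100,[0,0,0],[0,0,0]]
  ]
}}

```text
t: 15.2
eef_pos: [0.4732, 0.2941, 0.1255]
tcp_rot: [[-0.423, 0.906, -0.001], [0.906, 0.423, -0.001], [-0.0, -0.001, -1.0]]
ft_force: [-0.9, 0.4, 0.7]
grip_width: 1.0
grip_force: 0.0
```

Emit:
{"method": "drive_tool", "body": {
  "moves": [
    [100,[0,0,-0.025],[0,0,0.007]],
    [100,[0,0,-0.025],[0,0,0]],
    [100,[0,0,-0.013],[0,0,0]],
    [100,[0,0,-0.006],[0,0,0]],
    [100,[0,0,0],[0,0,0]],
    [0,[0,0,0],[0,0,0]],
    [0,[0,0,0],[0,0,0]],
    [0,[0,0,0],[0,0,0]]
  ]
}}

```text
t: 16.0
eef_pos: [0.4737, 0.2949, 0.0573]
tcp_rot: [[-0.43, 0.903, 0.002], [0.903, 0.43, 0.001], [0.0, 0.002, -1.0]]
ft_force: [-0.1, -0.2, -0.2]
grip_width: 0.513
grip_force: 0.0
```

Emit:
{"method": "drive_tool", "body": {
  "moves": [
    [0,[0,0,0],[0,0,0]],
    [0,[0,0,0],[0,0,0]],
    [0,[0,0,0],[0,0,0]],
    [0,[0,0,0],[0,0,0]],
    [0,[0,0,0],[0,0,0]]
  ]
}}

```text
t: 16.5
eef_pos: [0.473, 0.2945, 0.0567]
tcp_rot: [[-0.43, 0.903, 0.0], [0.903, 0.43, 0.0], [0.0, 0.0, -1.0]]
ft_force: [-1.5, -1.1, 5.3]
grip_width: 0.132
grip_force: 58.9
```

Emit:
{"method": "drive_tool", "body": {
  "moves": [
    [0,[0,0,0.005],[0,0,0]],
    [0,[0,0,0.01],[0,0,0]],
    [0,[0,0,0.02],[0,0,0]],
    [0,[0,0,0.03],[0,0,0]],
    [0,[0,0,0.03],[0,0,0]],
    [0,[0,0,0.03],[0,0,0]],
    [0,[0,0,0.02],[0,0,0]],
    [0,[0,-0.01,0.015],[0,0,-0.03]]
  ]
}}

```text
t: 17.3
eef_pos: [0.4733, 0.2855, 0.2178]
tcp_rot: [[-0.404, 0.915, 0.001], [0.915, 0.404, 0.001], [0.001, 0.002, -1.0]]
ft_force: [0.1, -0.9, -6.4]
grip_width: 0.127
grip_force: 58.8
```

Emit:
{"method": "drive_tool", "body": {
  "moves": [
    [0,[-0.001,-0.02,0],[0,0,-0.06]],
    [0,[-0.001,-0.03,0],[0,0,-0.08]],
    [0,[-0.001,-0.03,0],[0,0,-0.08]],
    [0,[-0.001,-0.03,0],[0,0,-0.08]],
    [0,[-0.001,-0.03,0],[0,0,-0.08]],
    [0,[-0.001,-0.03,0],[0,0,-0.08]],
    [0,[-0.001,-0.03,0],[0,0,-0.08]],
    [0,[-0.001,-0.03,0],[0,0,-0.08]]
  ]
}}

```text
t: 18.1
eef_pos: [0.464, 0.0532, 0.216]
tcp_rot: [[0.206, 0.978, -0.002], [0.978, -0.206, -0.0], [-0.001, -0.001, -1.0]]
ft_force: [0.7, 0.2, -6.3]
grip_width: 0.122
grip_force: 58.8
```

Emit:
{"method": "drive_tool", "body": {
  "moves": [
    [0,[-0.001,-0.03,0],[0,0,-0.08]],
    [0,[-0.001,-0.03,0],[0,0,-0.08]],
    [0,[-0.001,-0.03,0],[0,0,-0.08]],
    [0,[-0.001,-0.03,0],[0,0,-0.08]],
    [0,[-0.001,-0.03,0],[0,0,-0.08]],
    [0,[-0.001,-0.03,0],[0,0,-0.08]],
    [0,[-0.001,-0.03,0],[0,0,-0.08]],
    [0,[-0.001,-0.03,0],[0,0,-0.08]]
  ]
}}

```text
t: 18.9
eef_pos: [0.4561, -0.1865, 0.216]
tcp_rot: [[0.75, 0.661, -0.001], [0.661, -0.75, 0.001], [-0.001, -0.001, -1.0]]
ft_force: [0.4, 0.7, -6.7]
grip_width: 0.126
grip_force: 58.8
```

Emit:
{"method": "drive_tool", "body": {
  "moves": [
    [0,[-0.001,-0.03,0],[0,0,-0.08]],
    [0,[-0.001,-0.03,0],[0,0,-0.06]],
    [0,[-0.001,-0.025,0],[0,0,0]],
    [0,[0,-0.015,0],[0,0,0]],
    [0,[0,-0.005,0],[0,0,0]],
    [0,[0,0,0],[0,0,0]],
    [0,[0,0,0],[0,0,0]]
  ]
}}

```text
t: 19.6
eef_pos: [0.4538, -0.2893, 0.2161]
tcp_rot: [[0.833, 0.554, -0.001], [0.554, -0.833, 0.001], [0.0, -0.002, -1.0]]
ft_force: [1.1, -0.3, -6.6]
grip_width: 0.135
grip_force: 58.9
```

Emit:
{"method": "drive_tool", "body": {
  "moves": [
    [0,[0,0.001,-0.01],[0,0,-0.008]],
    [0,[0,0.001,-0.02],[0,0,-0.008]],
    [0,[0,0,-0.015],[0,0,0]],
    [0,[0,0,-0.007],[0,0,0]],
    [0,[0,0,0],[0,0,0]],
    [0,[0,0,0],[0,0,0]]
  ]
}}

```text
t: 20.2
eef_pos: [0.4543, -0.2883, 0.1646]
tcp_rot: [[0.842, 0.54, 0.0], [0.54, -0.842, -0.0], [0.0, 0.0, -1.0]]
ft_force: [0.9, 0.3, -6.3]
grip_width: 0.126
grip_force: 58.9
```

Run:
```python
from ov import *
st=robot.read_state();p=st['eef_pos'];R=st['tcp_rot'];yaw=np.degrees(np.arctan2(R[1,0],R[0,0]));print(p,yaw)
t=cap('top','top2.png');s=cap('scene','scene2.png')
zb=p[2]-.057
Gl=[(rect(.4541,-.2871,32.71,.084,.058,.092),(0,0,255)),(rect(.4541,-.2871,32.71,.095,.069,.092),(0,0,255))]
Gu=[(rect(p[0],p[1],yaw,.084,.058,zb+.092),(0,255,0)),(rect(p[0],p[1],yaw,.095,.069,zb+.092),(0,255,0)),(rect(p[0],p[1],yaw,.084,.058,zb),(255,0,0))]
a=draw(t,Gl+Gu,(395,180,510,320),3.4); b=draw(s,Gl+Gu,(130,120,245,280),3.4)
h=max(a.shape[0],b.shape[0]); o=np.zeros((h,a.shape[1]+b.shape[1],3),np.uint8);o[:a.shape[0],:a.shape[1]]=a;o[:b.shape[0],a.shape[1]:]=b
cv2.imwrite('pics/o5.png',np.clip(o*1.2,0,255).astype(np.uint8));print(o.shape,proj(t,Gu[0][0]).round(1).tolist())
```

```text
[ 0.45430127 -0.28825724  0.16462408] 32.67593979605023
(544, 782, 3) [[418.2, 229.1], [462.1, 200.1], [508.8, 265.3], [464.3, 295.6]]
```

View pics/o5.png

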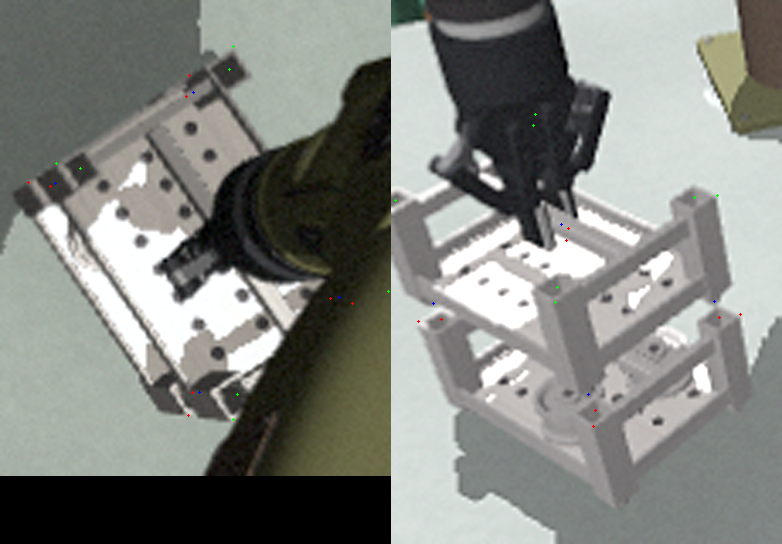

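Emit:
{"method": "drive_tool", "body": {
  "moves": [
    [0,[0,0.001,-0.005],[0,0,0]],
    [0,[0,0,-0.005],[0,0,0]],
    [0,[0,0,0],[0,0,0]],
    [0,[0,0,0],[0,0,0]]
  ]
}}

```text
t: 20.7
eef_pos: [0.4537, -0.2874, 0.154]
tcp_rot: [[0.842, 0.539, -0.001], [0.539, -0.842, 0.0], [-0.0, -0.001, -1.0]]
ft_force: [0.6, -0.3, -6.8]
grip_width: 0.13
grip_force: 58.9
```

Run:
```python
from ov import *
from scipy.optimize import least_squares
# corner features of post tops seen in o5 (scene crop, scale 3.4): refine bright outlines
st=robot.read_state();p=st['eef_pos'];R=st['tcp_rot'];print(p,np.degrees(np.arctan2(R[1,0],R[0,0])), np.degrees(np.arccos(-R[2,2])))
s=cap('scene','scene3.png')
f=lambda P:((proj(s,P)-[130,120]+.5)*3.4-.5+[391,0]).round(0).tolist()
q=[.4543,-.2883];z=.1646-.057
print('upper c',f(rect(*q,32.68,.084,.058,z+.092)));print('lower c',f(rect(.4541,-.2871,32.71,.084,.058,.092)))
print('upper outer',f(rect(*q,32.68,.095,.069,z+.092)));print('lower outer',f(rect(.4541,-.2871,32.71,.095,.069,.092)))
```

```text
[ 0.45373721 -0.28738172  0.15402536] 32.64462574769484 0.04152848222548743
upper c [[694.0, 197.0], [557.0, 287.0], [395.0, 200.0], [533.0, 125.0]]
lower c [[719.0, 317.0], [595.0, 410.0], [441.0, 319.0], [566.0, 240.0]]
upper outer [[717.0, 195.0], [555.0, 302.0], [371.0, 202.0], [535.0, 114.0]]
lower outer [[740.0, 314.0], [593.0, 426.0], [418.0, 321.0], [568.0, 228.0]]
```

Emit:
{"method": "drive_tool", "body": {
  "moves": [
    [0,[0,0,-0.003],[0,0,0]],
    [0,[0,0,-0.003],[0,0,0]],
    [0,[0,0,-0.002],[0,0,0]],
    [0,[0,0,0],[0,0,0]]
  ]
}}

```text
t: 21.15
eef_pos: [0.4537, -0.2873, 0.1458]
tcp_rot: [[0.842, 0.539, -0.001], [0.539, -0.842, 0.001], [-0.0, -0.001, -1.0]]
ft_force: [0.2, -0.2, -6.8]
grip_width: 0.128
grip_force: 58.8
```

Emit:
{"method": "drive_tool", "body": {
  "moves": [
    [0,[0,0,-0.002],[0,0,0]],
    [0,[0,0,-0.002],[0,0,0]],
    [0,[0,0,-0.002],[0,0,0]],
    [0,[0,0,0],[0,0,0]]
  ]
}}

```text
t: 21.55
eef_pos: [0.4538, -0.2874, 0.1399]
tcp_rot: [[0.842, 0.539, -0.001], [0.539, -0.842, 0.0], [-0.0, -0.001, -1.0]]
ft_force: [0.3, 0.4, -6.7]
grip_width: 0.132
grip_force: 58.8
```

Emit:
{"method": "drive_tool", "body": {
  "moves": [
    [0,[0,0,-0.001],[0,0,0]],
    [0,[0,0,-0.001],[0,0,0]],
    [0,[0,0,0],[0,0,0]]
  ]
}}

```text
t: 21.85
eef_pos: [0.4539, -0.2875, 0.1382]
tcp_rot: [[0.842, 0.539, -0.0], [0.539, -0.842, 0.0], [-0.0, -0.0, -1.0]]
ft_force: [-0.9, -0.2, -5.8]
grip_width: 0.131
grip_force: 58.9
```

Emit:
{"method": "drive_tool", "body": {
  "moves": [
    [0,[0,0,-0.001],[0,0,0]],
    [0,[0,0,-0.0005],[0,0,0]],
    [0,[0,0,0],[0,0,0]]
  ]
}}

```text
t: 22.15
eef_pos: [0.454, -0.2875, 0.1368]
tcp_rot: [[0.842, 0.539, -0.0], [0.539, -0.842, -0.0], [-0.0, 0.0, -1.0]]
ft_force: [-0.2, 0.0, -6.9]
grip_width: 0.131
grip_force: 59.0
```

Emit:
{"method": "drive_tool", "body": {
  "moves": [
    [0,[0,0,-0.0005],[0,0,0]],
    [0,[0,0,-0.0005],[0,0,0]],
    [0,[0,0,0],[0,0,0]]
  ]
}}

```text
t: 22.45
eef_pos: [0.4541, -0.2876, 0.1367]
tcp_rot: [[0.842, 0.539, 0.001], [0.539, -0.842, -0.0], [0.0, 0.001, -1.0]]
ft_force: [-0.8, 0.7, 1.7]
grip_width: 0.128
grip_force: 60.1
```

Seated (force went from -6.9 to +1.7 N at the expected home height). Release and retreat.

Emit:
{"method": "drive_tool", "body": {
  "moves": [
    [30,[0,0,0],[0,0,0]],
    [70,[0,0,0],[0,0,0]],
    [100,[0,0,0],[0,0,0]],
    [100,[0,0,0],[0,0,0]],
    [100,[0,0,0.02],[0,0,0]],
    [100,[0,0,0.04],[0,0,0]],
    [100,[0,0,0.04],[0,0,0]],
    [100,[0,0,0.04],[0,0,0]]
  ]
}}

```text
t: 23.25
eef_pos: [0.4539, -0.2874, 0.2772]
tcp_rot: [[0.842, 0.539, -0.0], [0.539, -0.842, 0.0], [-0.0, -0.0, -1.0]]
ft_force: [0.9, -0.4, -0.1]
grip_width: 1.001
grip_force: 0.0
```

Emit:
{"method": "drive_tool", "body": {
  "moves": [
    [100,[-0.04,-0.03,0],[0,0,0]],
    [100,[-0.04,-0.03,0],[0,0,0]],
    [100,[-0.04,-0.03,0],[0,0,0]],
    [100,[-0.04,-0.03,0],[0,0,0]],
    [100,[-0.03,-0.03,0],[0,0,0]],
    [100,[0,0,0],[0,0,0]],
    [100,[0,0,0],[0,0,0]],
    [100,[0,0,0],[0,0,0]]
  ]
}}

```text
t: 24.05
eef_pos: [0.2646, -0.437, 0.2757]
tcp_rot: [[0.842, 0.54, 0.0], [0.54, -0.842, 0.0], [0.0, -0.0, -1.0]]
ft_force: [-0.1, 0.9, -0.1]
grip_width: 1.0
grip_force: 0.0
```

Run:
```python
from ov import *
t=cap('top','top4.png');s=cap('scene','scene4.png')
# post-top outlines and sockets: compare dark sockets to predicted upper post tops (z=.172), can spout, in both views
for n,k in(('top',t),('scene',s)):
    g=k['img'].mean(2)
    for P in rect(.454,-.2874,32.7,.084,.058,.172):
        u,v=proj(k,[P])[0]; x,y=int(round(u)),int(round(v)); w=g[y-4:y+5,x-4:x+5]; m=w<w.min()+.35*(w.max()-w.min())
        yy,xx=np.nonzero(m); print(n,(u.round(1),v.round(1)),'dark centroid off',(xx.mean()-4+x-u).round(1),(yy.mean()-4+y-v).round(1))
R=[]
for k,z,nm in((t,.121,'top'),(s,.121,'scene')):
    u,v=proj(k,[[.6305,.1425,z]])[0].round().astype(int); im=k['img'][v-15:v+16,u-15:u+16].astype(int)
    yy,xx=np.nonzero(im[:,:,0]-im[:,:,2]>35); print(nm,'spout',ray(k,(xx.mean()+u-15,yy.mean()+v-15),z),len(xx))
st=robot.read_state();print(st['t'],st['eef_pos'],st['ft_force'])
```

```text
top (np.float64(415.5), np.float64(230.7)) dark centroid off -0.0 0.1
top (np.float64(458.3), np.float64(202.3)) dark centroid off -0.3 0.5
top (np.float64(503.8), np.float64(266.0)) dark centroid off -0.6 0.3
top (np.float64(460.4), np.float64(295.6)) dark centroid off -0.7 0.4
scene (np.float64(220.9), np.float64(187.1)) dark centroid off 0.2 1.3
scene (np.float64(181.8), np.float64(213.6)) dark centroid off 0.4 0.9
scene (np.float64(134.6), np.float64(187.7)) dark centroid off 0.5 1.8
scene (np.float64(174.3), np.float64(165.3)) dark centroid off 0.2 1.7
top spout [0.63034413 0.1435053  0.121     ] 13
scene spout [0.62929726 0.14264027 0.121     ] 21
24.15 [ 0.26498294 -0.43674857  0.27579324] [-0.12482158  0.05426634  0.49130934]
```

```bash
python3 -c "
from workcell import robot
print(robot.sign_off())"
```

```text
the job is handed in; nothing more can be done
None
```

I put the screwdriver tip down in the tool pot, stood the oil can in its drip tray and stacked the empty rack on the loaded one, then handed the job in at about 24 s; a final camera and force check agreed with all four feet being home, but the sign-off gave no verdict.

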